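Lock the print jig with its slotted disc and bar

TASK

Lock the print jig on the bench: push the peg of the slotted steel disc round until the disc's slot lines up with the brass bar (either way round will do), then push the bar by its upright tab through the slot, fully home until the tab stops against the guide block. Only push with the outside of the fingers, without forcing anything: do not grip the peg or the tab between the fingers, and leave the bottle, the tin and the brush where they are.

Things in the scene. Friction and masses are not known exactly. Their poses are not given: they have to be found in the camera images.
- lock_base: Aluminium base plate, 130 x 370 x 10 mm, fixed to the bench. Origin on the bench below the disc's vertical axis; x across the bar, y along its travel (it is pushed to +y), z up; the plate spans x -65 to 65, y -200 to 170 mm. At y 76 to 166 a low wooden nest holds a white part, top 24 mm above the bench.
- lock_disc (a joint): Angle (rad, anticlockwise from above) of the flat steel disc, 76 mm diameter, top 30 mm above the bench, with a straight 20 mm slot across it, open on top. At 0 and at 3.14 the slot lies along the bar; the peg is then on the base's +x or -x side. Starts at 0.5 to 2.6, stops at -0.4 and 3.54, stays where left; friction 0.06 N m, about 2 N at the peg.
- turn_peg (a point): Centre of the top end of the upright round peg on the disc: 12 mm diameter, 40 mm tall, from the disc's top (30 mm above the bench) to 70 mm above the bench; its axis is 28 mm from the disc's axis, square to the slot.
- lock_bar (a joint): Travel of the brass bar to the base's +y, m. Starts at 0 to 0.012, nose 2 to 14 mm short of the disc's edge; 0.109 is fully home (its stop): tab at the guide block, nose in the keeper. About 2 N of friction; stays where left. The disc blocks it unless the slot is lined up; the bar is 14 mm wide, its nose tapered to 6 mm, so about 0.1 rad of error is forgiven.
- push_tab (a point): Middle of the top edge of the upright tab at the bar's tail: 34 mm wide (across the bar), 8 mm thick (along it), from 15 to 65 mm above the bench; this point is 65 mm above the bench. Push on its outer face, the one away from the disc (4 mm from this point).
- bar_nose (a point): Tip of the bar's nose, 22 mm above the bench; the bar is 14 mm wide, 13 mm high, top 28 mm above the bench, and lies 137 mm from the nose to the outer face of the tab.
- guide_top (a point): Middle of the top of the grey guide block, 36 mm above the bench, on the base's y axis at y -59 mm: 26 mm along the bar, 49 mm across it. The bar runs under its cap; the tab stops against its outer face.
- keeper_top (a point): Middle of the keeper, at the height of its top, 36 mm above the bench, on the base's y axis at y 58 mm: two grey blocks, 26 mm long, with an open 19 mm gap between them for the bar's nose, 51 mm wide in all.
- thinner_bottle: Bystander: white plastic bottle, 52 mm diameter, 130 mm tall, standing; origin at the centre of its underside. Not to be moved.
- ink_tin: Bystander: closed steel tin, 68 mm diameter, 55 mm tall, standing; origin at the centre of its underside. Not to be moved.
- brush: Bystander: brush about 190 mm long lying flat, its length along its own x; origin at its middle underneath. Not to be moved.

How it is judged:
On the way, in this order (a step that is already met when the one before it is completed fails the run):
1. the disc's slot is lined up with the bar (within 0.2 rad, either way round) ((value of joint lock_disc between -0.2 and 0.2 rad or value of joint lock_disc between 2.94159 and 3.34159 rad)), for 0.1 s.
2. the bar is pushed home through the slot (value of joint lock_bar above 0.103 m), for 0.1 s.
At the end, for the whole second after the job is handed in: The bar stands within 6 mm of fully home (joint above 0.103 m), the disc's slot is along the bar (within 0.15 rad of 0 or 3.14), bottle and tin are upright and every bystander is within 25 mm of where it was ((value of joint lock_disc between -0.15 and 0.15 rad or value of joint lock_disc between 2.99159 and 3.29159 rad) and value of joint lock_bar above 0.103 m and angle between each of thinner_bottle, ink_tin's own z axis and vertical below 0.2 rad and distance of each of thinner_bottle, ink_tin, brush from where it was at the start of the episode below 0.025 m); the robot touches nothing.
It fails at once if the peg is taken between the fingers (horizontal distance between the grasp point and turn_peg below 0.008 m and z of the grasp point in the frame of turn_peg below 0.01 m and contact force between the fingers and lock_base above 1 N).
It fails at once if the bar's tab is taken between the fingers (horizontal distance between the grasp point and push_tab below 0.008 m and z of the grasp point in the frame of push_tab below 0.01 m and contact force between the fingers and lock_base above 1 N).
It fails at once if the mechanism is forced (finger force over 60 N) (contact force between the fingers and lock_base above 60 N).
It fails at once if a bystander is moved, lifted or carried more than 25 mm (distance of any of thinner_bottle, ink_tin, brush from where it was at the start of the episode above 0.025 m).
It also fails if it takes over 42 s, if anything falls off the work surface, if the arm or the gripper's body presses on something with over 40 N, if the wrist force passes 120 N, or if a joint passes its speed limit or range.

ROBOT

A 6-joint arm with a two-finger parallel gripper is mounted at the origin on the work surface. World frame = base frame: x ahead of the robot, y to its left, z up, the work surface at z = 0. Lengths are in m, angles in rad, forces in N, time in s.
With the tool pointing down it reaches from about 0.3 to 0.775 m from the base axis. Payload 14.6 kg.
Tool frame: the origin (TCP) lies at the very end of the fingers, on their centre line; the grasp point (between the pads) lies 19 mm behind it; x points along the fingers, z is the direction in which the jaws open and shut, and the axes are right-handed (so a half turn about x gives the same grasp; the last joint's range is limited). The gripper opens to 94 mm and grips with 3 to 60 N. Pads are 16 mm wide; open, the fingers measure 119 mm over their backs; the gripper's body (75 mm by 177 mm) begins 78 mm behind the grasp point.
Start: joints at [-1.327, 0.3, 1.521, -0, 1.321, -0.067], TCP at [0.168, -0.524, 0.205] pointing down, gripper open.
Joint ranges: [-3.03, 3.03], [-0.79, 2.21], [0.23, 2.52], [-1.04, 4.18], [0, 3.07], [-2.55, 2.55]. Speed limits (rad/s): [2.22, 2.22, 2.57, 3.14, 3.14, 3.14].

INTERFACE

Orientations are given as a rotation vector (axis times angle).
In Python, from workcell import manip, cams, hand_in gives the robot as it stands.
- The arm moves only by the tool apply_moves, never from a script. Its argument "steps" is a list of rows, each an object of numbers: "jaw": the closure in counts, from 0 (fully open) to 255 (shut); "dx", "dy", "dz": the shift along the tool's x, y, z in cm; "rx", "ry", "rz": the turn, a rotation vector about the tool's x, y, z in rad. In form: [{"jaw": .., "dx": .., "dy": .., "dz": .., "rx": .., "ry": .., "rz": ..}, ...]. A call has 1 to 5 rows; each row shifts and turns the commanded pose from where the row before left it, along the tool's axes as they then stand; what a row does not reach is not made up. A row lasts 1/12 s, in which the tool goes at most 41.7 mm and 7.16 degrees, less where a joint would pass 70% of its speed; a pose out of reach is approached as far as the arm can. A call with a gripper value outside its range is refused whole. The fingers move at their own pace and stop on an object; "grip_force" is the grip in N (left out, the last holds). Time passes only in rows, so rows that do not move let the fingers close. It gives the time, the measured TCP pose, the force and the opening at its end, in the units of the state.
- manip.sense(): the state, without advancing time (a new reading comes with each control period).
- cams.get_image(name): name is "scene" or "side" or "wrist"; returns (picture, depth): 400x640x3 uint8, red, green, blue; 400x640 float32, m along the optical axis (not along the pixel's ray), 0 where there is no reading.
- cams.camera_model(name): a dict with "fov_y" (degrees; the focal length in pixels is half the picture's height over the tangent of half this angle, whatever the lens; pixels are square), "cx", "cy" (the principal point, pixels), "k1" (the pictures are not rectified: a ray, as slopes to the right and down, at radius r is drawn at 1 + k1 r^2 times it, then the intrinsics apply), "origin" and "rotation" of the camera in the world. Camera axes: x right, y up, looking along -z (the intrinsics and any distortion apply to the point x, -y, -z); pixel columns grow to the right and rows downward; lengths in m; the calibration is good to about 2 mm. A picture is of the moment at which its call begins: read the wrist's pose just before it. camera_model takes no time and is no camera call; for the wrist camera it gives the pose at the moment of the call.
- hand_in(): hands the job in, once; it reports no verdict.
The state is a dict: "time": time; "joints": joint angles; "joint_velocities": joint speeds; "effort": joint torques, N m; "ee_pos": TCP position; "orientation": TCP orientation; "contact_force": force on the tool from outside, world axes, zero at the start; "torque": the same for the moment, N m; "width": opening from 0.0 (shut) to 1.0 (fully open).
Only numpy, scipy, OpenCV 4.12 (cv2) and the standard library are available. Lean on these libraries where they do the work, as an engineer would, in place of code of your own. Each camera call takes 0.05 s, during which the arm holds its last target.

## Working session

There is one attempt and no reset: what is moved stays moved. The work goes in short steps, Python scripts to look and compute and a tool call to move; the robot and the scene stay as the last step left them, time stands still between calls to the robot, and variables do not carry over. Pictures are saved under pics/ and viewed, and the job is handed in when it is done.

Besides the shell and the picture viewer there is one more tool, called after "Request:" as name([rows], argument=value, ...), one row to a line, values as JSON. apply_moves: Moves the arm, as the interface text tells. Its arguments: {"type":"object","properties":{"steps":{"type":"array","items":{"type":"object","properties":{"jaw":{"type":"number"},"dx":{"type":"number"},"dy":{"type":"number"},"dz":{"type":"number"},"rx":{"type":"number"},"ry":{"type":"number"},"rz":{"type":"number"}}}},"grip_force":{"type":"number"}},"required":["steps"]}

```bash
mkdir -p pics; ls; cat > h.py <<'E'
import numpy as np, cv2
from workcell import manip, cams, hand_in
def model(n): return cams.camera_model(n)
def K(m):
    f=200/np.tan(np.radians(m['fov_y'])/2); return f,m['cx'],m['cy'],m['k1']
def ray(m,u,v):
    f,cx,cy,k1=K(m); x=(u-cx)/f;y=(v-cy)/f
    rd=np.hypot(x,y); r=rd
    for _ in range(30): r=rd/(1+k1*r*r)
    s=r/rd if rd>0 else 1
    return np.array([x*s,-y*s,-1.0])
def R(m):
    r=np.array(m['rotation'],float)
    return r if r.shape==(3,3) else cv2.Rodrigues(r)[0]
def atz(m,u,v,z):
    d=R(m)@ray(m,u,v); o=np.array(m['origin']); return o+d*(z-o[2])/d[2]
def atd(m,u,v,dep): return np.array(m['origin'])+R(m)@ray(m,u,v)*dep
def proj(m,p):
    f,cx,cy,k1=K(m); c=R(m).T@(np.array(p)-np.array(m['origin'])); x=c[0]/-c[2]; y=-c[1]/-c[2]
    s=1+k1*(x*x+y*y); return cx+f*x*s, cy+f*y*s
E
python3 - <<'E'
from h import *
s=manip.sense(); print(s['time'],s['ee_pos'],s['orientation'],s['width'])
for n in ['scene','side','wrist']:
    m=model(n); p,d=cams.get_image(n); print(n,m)
    cv2.imwrite(f'pics/{n}0.png',p[:,:,::-1]); np.save(f'{n}0.npy',d)
    import json; json.dump({k:(np.array(v).tolist()) for k,v in m.items()},open(f'{n}0.json','w'))
E
```

```text
pics
0.0 [ 0.16812375 -0.52338999  0.20488064] [ 0.97808558  1.34124561 -0.97680253] 0.9981199699166327
scene {'fov_y': 51.53657273679348, 'cx': 317.37449583346785, 'cy': 194.1054848776954, 'k1': -0.023027572164971883, 'origin': array([ 1.02760886, -0.0783543 ,  0.52134374]), 'rotation': array([0.70744641, 0.55329063, 1.27228997])}
side {'fov_y': 45.474100319325096, 'cx': 311.74207697373527, 'cy': 202.40530808189428, 'k1': -0.11600704257304342, 'origin': array([0.24780091, 0.66335556, 0.47323935]), 'rotation': array([ 0.35580749, -1.40467603, -2.34300258])}
wrist {'fov_y': 66.6568325047626, 'cx': 323.40664871661863, 'cy': 196.86290769174693, 'k1': -0.03607100695907566, 'origin': array([ 0.23323827, -0.50299156,  0.3843322 ]), 'rotation': array([-0.20628037,  0.15185848, -1.2533622 ])}
```

View pics/scene0.png

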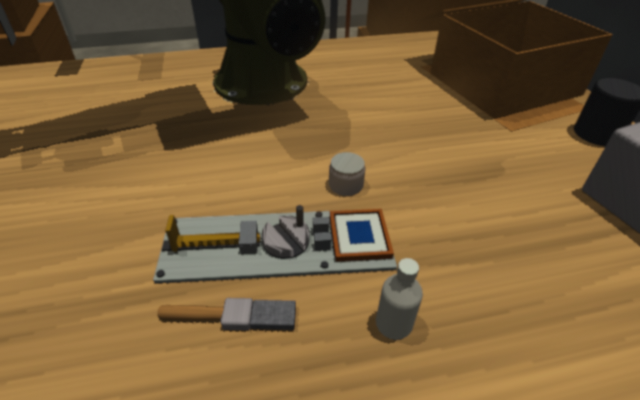

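View pics/side0.png

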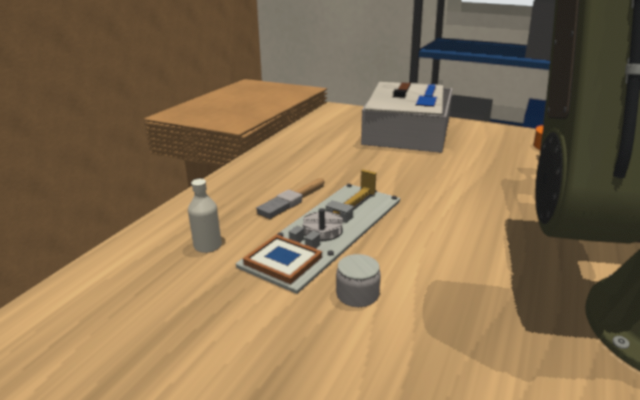

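View pics/wrist0.png

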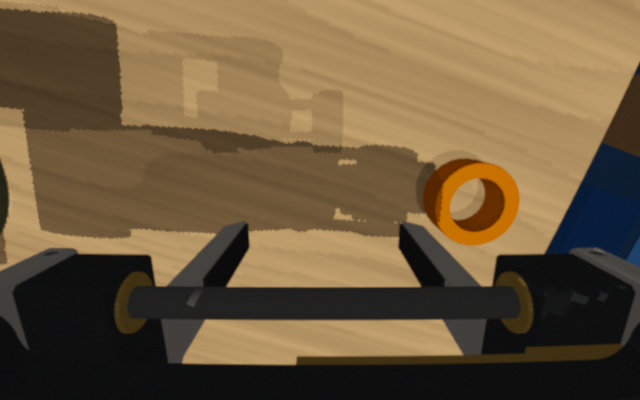

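Scene: jig centred around (280,240), tab at (172,232) on the left, disc (286,237), peg near (299,213). The tin is at (347,172), the bottle at (400,300) and the brush at (228,313). I'll enlarge both views.

```bash
python3 - <<'E'
import cv2
a=cv2.imread('pics/scene0.png')[190:290,145:345]; cv2.imwrite('pics/scene0z.png',cv2.resize(a,None,fx=4,fy=4,interpolation=cv2.INTER_CUBIC))
a=cv2.imread('pics/side0.png')[160:300,230:410]; cv2.imwrite('pics/side0z.png',cv2.resize(a,None,fx=4,fy=4,interpolation=cv2.INTER_CUBIC))
E
```

```text
(no output)
```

View pics/scene0z.png

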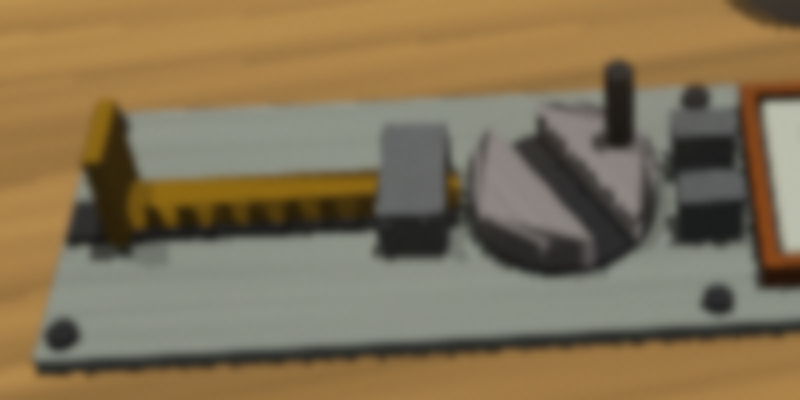

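View pics/side0z.png

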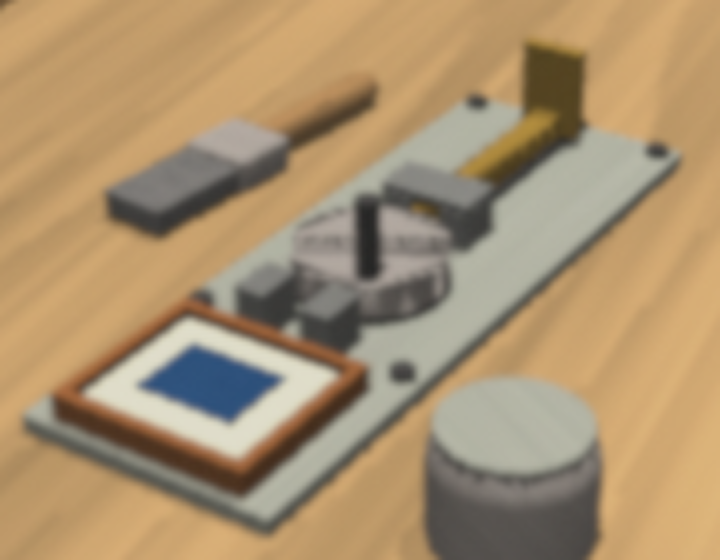

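```bash
python3 - <<'E'
import json
from h import *
m=json.load(open('scene0.json')); ms=json.load(open('side0.json'))
sz=lambda x,y:(145+x/4-.4,190+y/4-.4); dz=lambda x,y:(230+x/4-.4,160+y/4-.4)
g=atz(m,*sz(415,158),.036);t=atz(m,*sz(102,133),.065);p=atz(m,*sz(620,68),.07);k=atz(m,*sz(707,155),.036)
print('scene g',g,'t',t,'p',p,'k',k)
g2=atz(ms,*dz(440,190),.036);t2=atz(ms,*dz(556,45),.065);p2=atz(ms,*dz(368,199),.07);k2=atz(ms,*dz(300,293),.036)
print('side g',g2,'t',t2,'p',p2,'k',k2)
for G,T,P,Kk in((g,t,p,k),(g2,t2,p2,k2)):
    yd=(Kk-G)[:2]; L=np.linalg.norm(yd); e=yd/L; xd=np.array([e[1],-e[0]]); o=G[:2]+e*.059
    print('L',L,'yaw y',np.degrees(np.arctan2(e[1],e[0])),'o',o,'peg',(P[:2]-o)@xd,(P[:2]-o)@e,'tab',(T[:2]-o)@xd,(T[:2]-o)@e)
ds=np.load('scene0.npy');
for n,mm,pts,d in(('scene',m,[(347,160),(397,300),(406,266),(160,312),(295,315),(183,312)],ds),('side',ms,[(204,222),(358,268),(262,210),(322,184)],np.load('side0.npy'))):
    for u,v in pts: print(n,u,v,atd(mm,u,v,d[v,u]).round(3))
E
```

```text
scene g [ 0.56490742 -0.08266381  0.036     ] t [ 0.5551567  -0.19741753  0.065     ] p [0.56577319 0.00080355 0.07      ] k [0.5873516  0.03145225 0.036     ]
side g [ 0.5684602  -0.07789021  0.036     ] t [ 0.55583524 -0.19937929  0.065     ] p [5.68964545e-01 5.03669019e-04 7.00000000e-02] k [0.58614713 0.03434247 0.036     ]
L 0.1163022618704464 yaw y 78.87316955207623 o [ 0.57629333 -0.02477286] peg -0.015258154354374737 0.023065448981396605 tab 0.012577916401295715 -0.17347833638937687
L 0.1136177974030711 yaw y 81.0443161494055 o [ 0.57764476 -0.01960948] peg -0.011705414096435177 0.018516699081807395 tab 0.0064412104512051776 -0.18097333862051534
scene 347 160 [0.449 0.111 0.057]
scene 397 300 [0.77  0.084 0.087]
scene 406 266 [0.754 0.094 0.132]
scene 160 312 [ 0.68  -0.216  0.02 ]
scene 295 315 [ 0.714 -0.035  0.007]
scene 183 312 [ 0.686 -0.186  0.02 ]
side 204 222 [0.737 0.118 0.065]
side 358 268 [0.453 0.118 0.056]
side 262 210 [ 0.719 -0.036  0.016]
side 322 184 [ 0.669 -0.208  0.008]
```

```bash
cat >> h.py <<'E'
from scipy.spatial.transform import Rotation as RR
def st():
    s=manip.sense(); r=RR.from_rotvec(s['orientation']).as_matrix()
    print('t',round(s['time'],2),'p',np.round(s['ee_pos'],4),'w',round(s['width'],3),'F',np.round(s['contact_force'],1)); print(r.round(3)); return s,r
def go(p):
    s,r=st(); print('tool cm',((r.T@(np.array(p)-s['ee_pos']))*100).round(2))
E
python3 - <<'E'
from h import *
go([.52,-.08,.20])
m=model('wrist'); s=manip.sense(); r=RR.from_rotvec(s['orientation']).as_matrix()
print(r.T@(np.array(m['origin'])-s['ee_pos'])); print(r.T@R(m))
E
```

```text
t 0.15 p [ 0.1682 -0.5235  0.205 ] w 0.997 F [ 0.  -0.1  0.4]
[[-0.     0.952  0.306]
 [ 0.001  0.306 -0.952]
 [-1.     0.    -0.001]]
tool cm [  0.53  47.06 -31.46]
[-0.17936619  0.06823277  0.00026899]
[[ 1.01703958e-04  2.37368965e-01 -9.71419561e-01]
 [ 1.10526733e-04  9.71419558e-01  2.37368976e-01]
 [ 9.99999989e-01 -1.31509194e-04  7.25615982e-05]]
```

Request:
apply_moves([
  {"jaw": 255,"dy": 2.6,"dz": -2.6,"rx": 0.11},
  {"dy": 2.6,"dz": -2.8,"rx": 0.11},
  {"dy": 2.3,"dz": -3.0,"rx": 0.11},
  {"dy": 2.0,"dz": -3.2,"rx": 0.11},
  {"dy": 2.0,"dz": -3.4},
], grip_force=20)

```text
validation failed for argument at $.st...
```

```bash
python3 -c "
from h import *
go([.585,-.07,.2])"
```

```text
t 0.15 p [ 0.1682 -0.5235  0.205 ] w 0.997 F [ 0.  -0.1  0.4]
[[-0.     0.952  0.306]
 [ 0.001  0.306 -0.952]
 [-1.     0.    -0.001]]
tool cm [  0.53  53.56 -30.42]
```

Request:
apply_moves([
  {"jaw": 255,"dx": 0,"dy": 3.3,"dz": -1.9,"rx": 0.11,"ry": 0,"rz": 0},
  {"jaw": 255,"dx": 0,"dy": 3.1,"dz": -2.1,"rx": 0.11,"ry": 0,"rz": 0},
  {"jaw": 255,"dx": 0,"dy": 2.9,"dz": -2.4,"rx": 0.11,"ry": 0,"rz": 0},
  {"jaw": 255,"dx": 0,"dy": 2.7,"dz": -2.7,"rx": 0.11,"ry": 0,"rz": 0},
  {"jaw": 255,"dx": 0,"dy": 2.5,"dz": -3.0,"rx": 0,"ry": 0,"rz": 0},
], grip_force=20)

```text
time: 0.57
ee_pos: [0.3036, -0.3877, 0.2054]
orientation: [1.309, 1.141, -1.309]
contact_force: [1.3, -0.2, 0.6]
width: 0.682
```

```bash
python3 -c "
from h import *
go([.585,-.07,.2])"
```

```text
t 0.57 p [ 0.3036 -0.3877  0.2054] w 0.682 F [ 1.3 -0.2  0.6]
[[-0.     0.991 -0.137]
 [ 0.    -0.137 -0.991]
 [-1.    -0.    -0.   ]]
tool cm [  0.54  23.54 -35.31]
```

Request:
apply_moves([
  {"jaw": 255,"dx": 0,"dy": 2.1,"dz": -3.2,"rx": 0,"ry": 0,"rz": 0},
  {"jaw": 255,"dx": 0,"dy": 2.1,"dz": -3.2,"rx": 0,"ry": 0,"rz": 0},
  {"jaw": 255,"dx": 0,"dy": 2.1,"dz": -3.2,"rx": 0,"ry": 0,"rz": 0},
  {"jaw": 255,"dx": 0,"dy": 2.1,"dz": -3.2,"rx": 0,"ry": 0,"rz": 0},
  {"jaw": 255,"dx": 0,"dy": 2.1,"dz": -3.2,"rx": 0,"ry": 0,"rz": 0},
])

```text
time: 0.98
ee_pos: [0.4285, -0.2423, 0.2055]
orientation: [1.304, 1.145, -1.304]
contact_force: [0.1, -0.2, -0.3]
width: 0.323
```

Request:
apply_moves([
  {"jaw": 255,"dx": 0,"dy": 2.1,"dz": -3.2,"rx": 0,"ry": 0,"rz": 0},
  {"jaw": 255,"dx": 0,"dy": 2.1,"dz": -3.2,"rx": 0,"ry": 0,"rz": 0},
  {"jaw": 255,"dx": 0,"dy": 2.1,"dz": -3.2,"rx": 0,"ry": 0,"rz": 0},
  {"jaw": 255,"dx": 0,"dy": 2.1,"dz": -3.2,"rx": 0,"ry": 0,"rz": 0},
  {"jaw": 255,"dx": 0,"dy": 2.1,"dz": -3.2,"rx": 0,"ry": 0,"rz": 0},
])

```text
time: 1.4
ee_pos: [0.5532, -0.0971, 0.2053]
orientation: [1.304, 1.146, -1.304]
contact_force: [0.3, -1.8, -0.2]
width: 0.009
```

Request:
apply_moves([
  {"jaw": 255,"dx": 0.3,"dy": 2.0,"dz": -2.5,"rx": 0,"ry": 0,"rz": 0},
  {"jaw": 255,"dx": 0,"dy": 0,"dz": 0,"rx": 0,"ry": 0,"rz": 0},
  {"jaw": 255,"dx": 0,"dy": 0,"dz": 0,"rx": 0,"ry": 0,"rz": 0},
])

```text
time: 1.65
ee_pos: [0.5756, -0.0756, 0.2015]
orientation: [1.301, 1.148, -1.303]
contact_force: [-0.2, -0.5, -0.3]
width: 0.002
```

```bash
python3 -c "
from h import *
import json
go([.585,-.07,.2])
m=model('wrist'); p,d=cams.get_image('wrist'); cv2.imwrite('pics/wrist1.png',p[:,:,::-1]); np.save('wrist1.npy',d)
json.dump({k:(np.array(v).tolist()) for k,v in m.items()},open('wrist1.json','w'))"
```

```text
t 1.65 p [ 0.5756 -0.0756  0.2015] w 0.002 F [-0.2 -0.5 -0.3]
[[-0.002  0.992 -0.127]
 [ 0.    -0.127 -0.992]
 [-1.    -0.002 -0.   ]]
tool cm [ 0.15  0.86 -0.67]
```

View pics/wrist1.png

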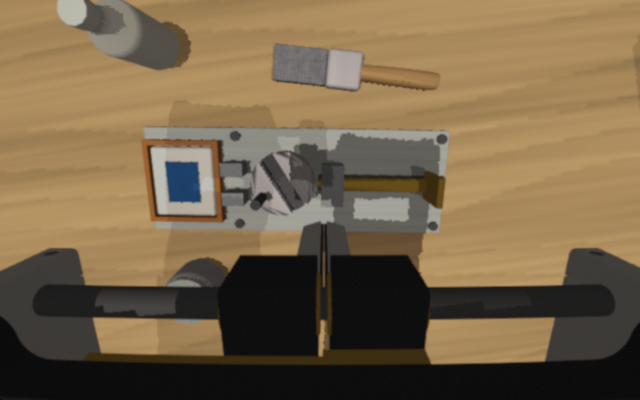

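The wrist view shows the whole jig: disc (284,183), peg (263,200), guide (333,183), tab (438,187), brush and bottle above. Zooming in.

```bash
python3 - <<'E'
import cv2
a=cv2.imread('pics/wrist1.png')[120:240,215:455]; 
cv2.imwrite('pics/wrist1z.png',cv2.resize(a[:,:130],None,fx=5,fy=5,interpolation=cv2.INTER_CUBIC))
cv2.imwrite('pics/wrist1y.png',cv2.resize(a[:,100:],None,fx=5,fy=5,interpolation=cv2.INTER_CUBIC))
E
```

```text
(no output)
```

View pics/wrist1z.png

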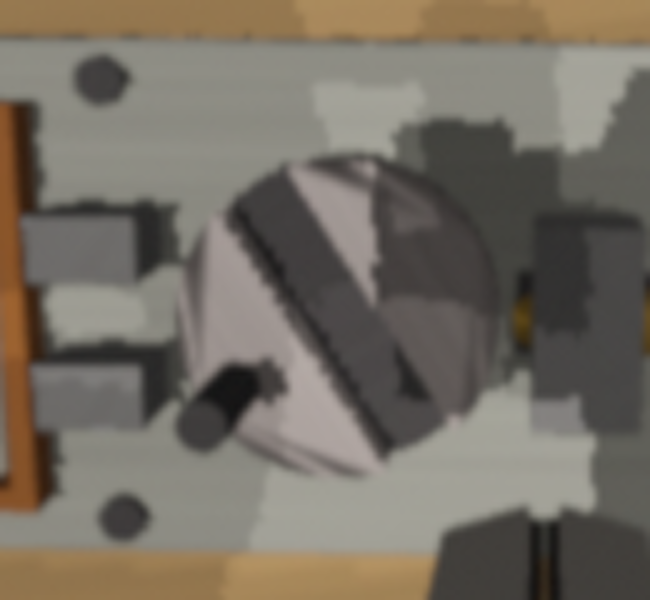

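View pics/wrist1y.png

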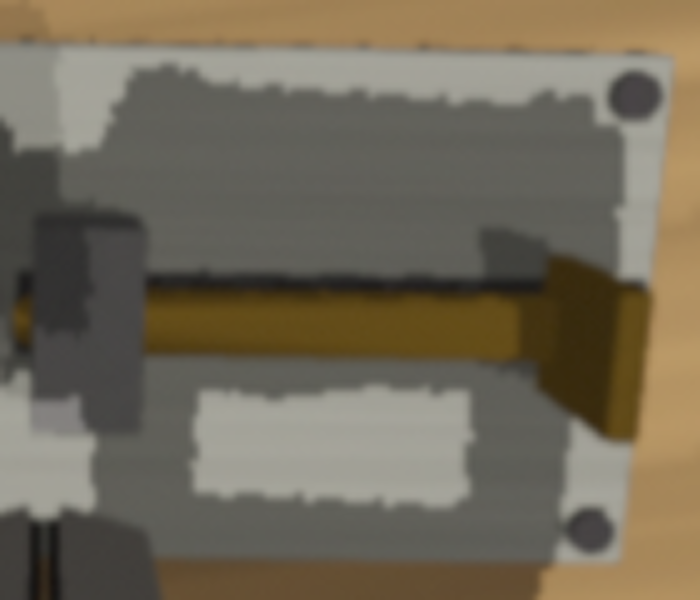

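```bash
cat > fit.py <<'E'
import json
from h import *
from scipy.optimize import least_squares
m=json.load(open('wrist1.json'))
a=lambda x,y:(215+x/5-.4,120+y/5-.4); b=lambda x,y:(315+x/5-.4,120+y/5-.4)
sz=lambda x,y:(145+x/4-.4,190+y/4-.4); dz=lambda x,y:(230+x/4-.4,160+y/4-.4)
g=atz(m,*b(88,330),.036);k=atz(m,*a(85,322),.036);c1=atz(m,*b(672,57),.01);c2=atz(m,*b(620,563),.01);t=atz(m,*b(628,364),.065);p=atz(m,*a(203,428),.07);D=atz(m,*a(340,314),.03)
obs=[(g,(0,-59)),(k,(0,58)),(c1,(65,-200)),(c2,(-65,-200)),(D,(0,0))]
def f(q):
    c,s=np.cos(q[2]),np.sin(q[2]); return np.concatenate([np.array([c*x-s*y,s*x+c*y])/1000+q[:2]-w[:2] for w,(x,y) in obs])
r=least_squares(f,[.577,-.023,-.13]); q=r.x; print('base',q,'res mm',(f(q)*1000).round(1))
c,s=np.cos(q[2]),np.sin(q[2]); tb=lambda w:(np.array([[c,s],[-s,c]])@(np.array(w)[:2]-q[:2])*1000).round(1)
print('peg',p,tb(p),np.linalg.norm(tb(p)),np.arctan2(*tb(p)[::-1])); print('tab',t,tb(t))
ms=json.load(open('scene0.json')); md=json.load(open('side0.json'))
print('scene',tb(atz(ms,*sz(620,68),.07)),tb(atz(ms,*sz(102,133),.065)),'side',tb(atz(md,*dz(368,199),.07)),tb(atz(md,*dz(556,45),.065)))
E
python3 fit.py
```

```text
base [ 0.58039622 -0.02721016 -0.14597968] res mm [ 0.2  0.1  0.6  0.4  0.7 -1.6 -0.3 -0.  -1.1  1.1]
peg [ 0.5679716  -0.00193765  0.07      ] [-16.   23.2] 28.18226392609366 2.174545660192333
tab [ 0.55569803 -0.19948069  0.065     ] [   0.6 -174. ]
scene [-18.5  25.6] [  -0.2 -172.1] side [-15.3  25.8] [   0.7 -173.9]
```

```bash
cat >> h.py <<'E'
Q=[.5804,-.0272,-.146]
def bgo(x,y,z):
    c,s=np.cos(Q[2]),np.sin(Q[2]); go([Q[0]+(c*x-s*y)/1000,Q[1]+(s*x+c*y)/1000,z])
def bnow():
    s=manip.sense(); c,n=np.cos(Q[2]),np.sin(Q[2]); print('base now',(np.array([[c,n],[-n,c]])@(s['ee_pos'][:2]-np.array(Q[:2]))*1000).round(1),s['ee_pos'][2].round(4),'F',s['contact_force'].round(1))
E
python3 -c "
from h import *
bgo(-16,50,.045)"
```

```text
t 1.7 p [ 0.5751 -0.0765  0.2019] w 0.003 F [-0.1 -0.  -0.3]
[[-0.001  0.992 -0.128]
 [ 0.    -0.128 -0.992]
 [-1.    -0.001  0.   ]]
tool cm [15.69 -1.6  -9.99]
```

Request:
apply_moves([
  {"jaw": 255,"dx": 1.0,"dy": -0.6,"dz": -3.3,"rx": 0.018,"ry": 0,"rz": 0},
  {"jaw": 255,"dx": 1.0,"dy": -0.5,"dz": -3.3,"rx": 0,"ry": 0,"rz": 0},
  {"jaw": 255,"dx": 1.0,"dy": -0.6,"dz": -3.4,"rx": 0,"ry": 0,"rz": 0},
  {"jaw": 255,"dx": 3.0,"dy": 0,"dz": 0,"rx": 0,"ry": 0,"rz": 0},
  {"jaw": 255,"dx": 3.0,"dy": 0,"dz": 0,"rx": 0,"ry": 0,"rz": 0},
])

```text
time: 2.12
ee_pos: [0.5726, 0.0251, 0.1128]
orientation: [1.318, 1.134, -1.314]
contact_force: [0.4, -0.4, -0.4]
width: 0.008
```

Request:
apply_moves([
  {"jaw": 255,"dx": 0,"dy": 0,"dz": 0,"rx": 0,"ry": 0,"rz": 0},
  {"jaw": 255,"dx": 0,"dy": 0,"dz": 0,"rx": 0,"ry": 0,"rz": 0},
])

```text
time: 2.28
ee_pos: [0.5719, 0.0237, 0.1124]
orientation: [1.317, 1.137, -1.319]
contact_force: [0.9, -0.4, 0.1]
width: 0.005
```

```bash
python3 -c "
from h import *
bnow();bgo(-16,48,.045)
p,d=cams.get_image('side');cv2.imwrite('pics/side2.png',cv2.resize(p[130:290,250:410,::-1],None,fx=4,fy=4))
p,d=cams.get_image('scene');cv2.imwrite('pics/scene2.png',cv2.resize(p[140:290,220:380,::-1],None,fx=4,fy=4))
"
```

```text
base now [-15.8  49.1] 0.1124 F [ 0.9 -0.4  0.1]
t 2.28 p [0.5719 0.0237 0.1124] w 0.005 F [ 0.9 -0.4  0.1]
[[-0.002  0.989 -0.148]
 [-0.    -0.148 -0.989]
 [-1.    -0.002  0.   ]]
tool cm [ 6.74 -0.01  0.11]
```

View pics/side2.png

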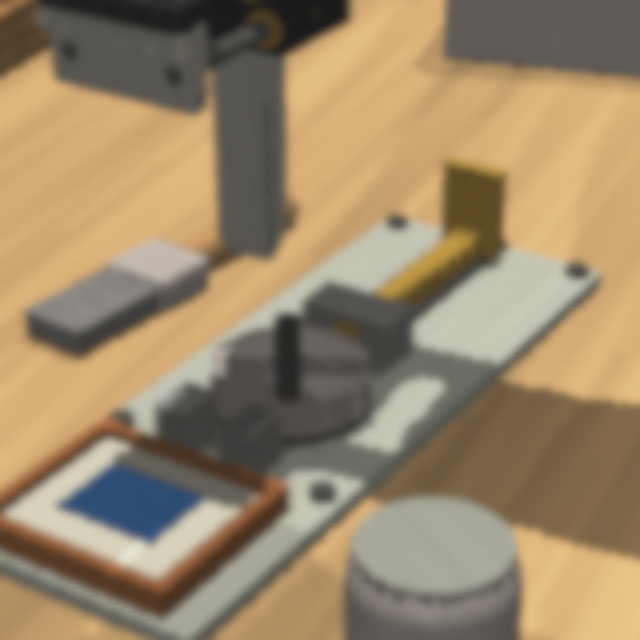

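View pics/scene2.png

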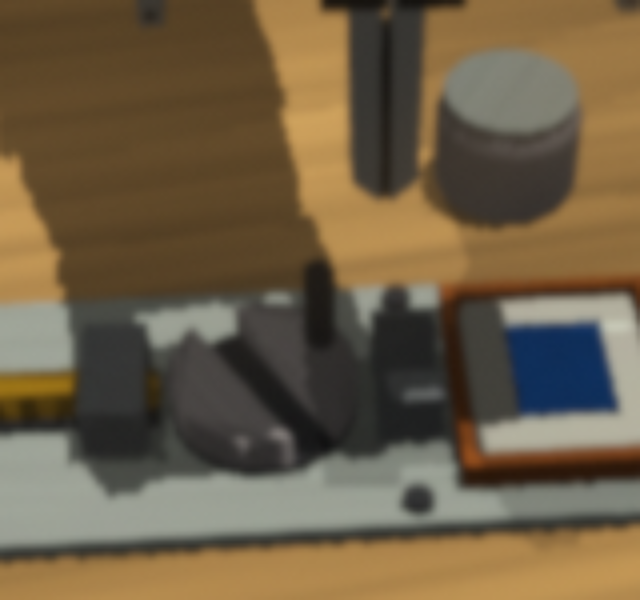

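Request:
apply_moves([
  {"jaw": 255,"dx": 2.3,"dy": 0,"dz": 0,"rx": 0,"ry": 0,"rz": 0},
  {"jaw": 255,"dx": 2.3,"dy": 0,"dz": 0,"rx": 0,"ry": 0,"rz": 0},
  {"jaw": 255,"dx": 2.1,"dy": 0,"dz": 0,"rx": 0,"ry": 0,"rz": 0},
  {"jaw": 255,"dx": 0,"dy": 0,"dz": 0,"rx": 0,"ry": 0,"rz": 0},
  {"jaw": 255,"dx": 0,"dy": 0,"dz": 0.4,"rx": 0,"ry": 0,"rz": 0},
])

```text
time: 2.8
ee_pos: [0.5726, 0.0206, 0.0468]
orientation: [1.317, 1.135, -1.316]
contact_force: [0.0, 0.2, 0.2]
width: 0.005
```

```bash
python3 -c "
from h import *
bnow();bgo(-16,42,.045)
"
```

```text
base now [-14.7  46.1] 0.0468 F [0.  0.2 0.2]
t 2.8 p [0.5726 0.0206 0.0468] w 0.005 F [0.  0.2 0.2]
[[ 0.001  0.989 -0.147]
 [ 0.    -0.147 -0.989]
 [-1.     0.001 -0.   ]]
tool cm [ 0.18 -0.13  0.41]
```

Request:
apply_moves([
  {"jaw": 255,"dx": 0.1,"dy": -0.15,"dz": 0.4,"rx": 0,"ry": 0,"rz": 0},
  {"jaw": 255,"dx": 0,"dy": -0.45,"dz": 0.4,"rx": 0,"ry": 0,"rz": 0},
  {"jaw": 255,"dx": 0,"dy": -0.4,"dz": 0.6,"rx": 0,"ry": 0,"rz": 0},
  {"jaw": 255,"dx": 0,"dy": -0.25,"dz": 0.6,"rx": 0,"ry": 0,"rz": 0},
  {"jaw": 255,"dx": 0,"dy": 0,"dz": 0,"rx": 0,"ry": 0,"rz": 0},
])

```text
time: 3.22
ee_pos: [0.5567, 0.0025, 0.0465]
orientation: [1.319, 1.135, -1.315]
contact_force: [-1.9, 2.4, -0.2]
width: 0.005
```

```bash
cat > look.py <<'E'
import sys
from h import *
import json
n=sys.argv[1]
for c,(a,b,e,f) in (('side',(130,290,250,410)),('scene',(140,290,140,340))):
    p,d=cams.get_image(c);cv2.imwrite(f'pics/{c}{n}.png',cv2.resize(p[a:b,e:f,::-1],None,fx=4,fy=4,interpolation=cv2.INTER_CUBIC))
E
python3 -c "
from h import *
bnow()"; python3 look.py 3
```

```text
base now [-27.7  25.9] 0.0465 F [-1.9  2.4 -0.2]
```

View pics/scene3.png

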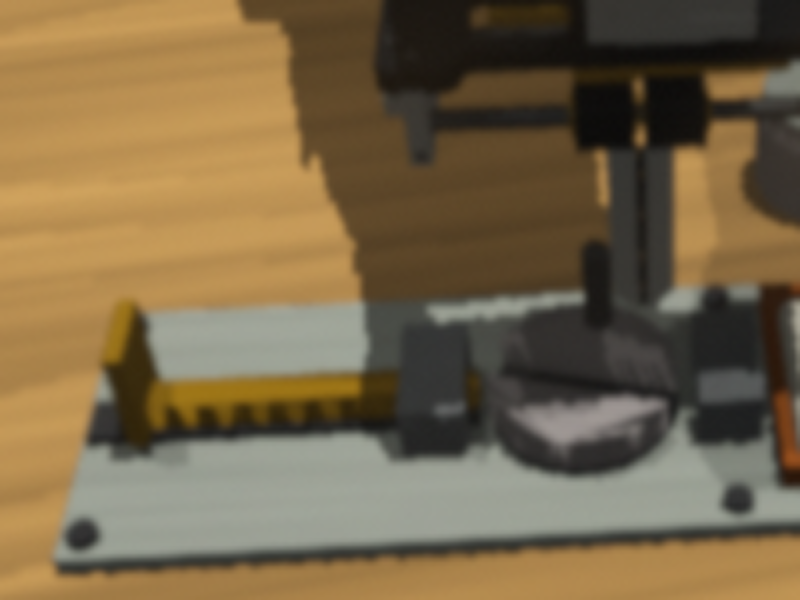

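View pics/side3.png

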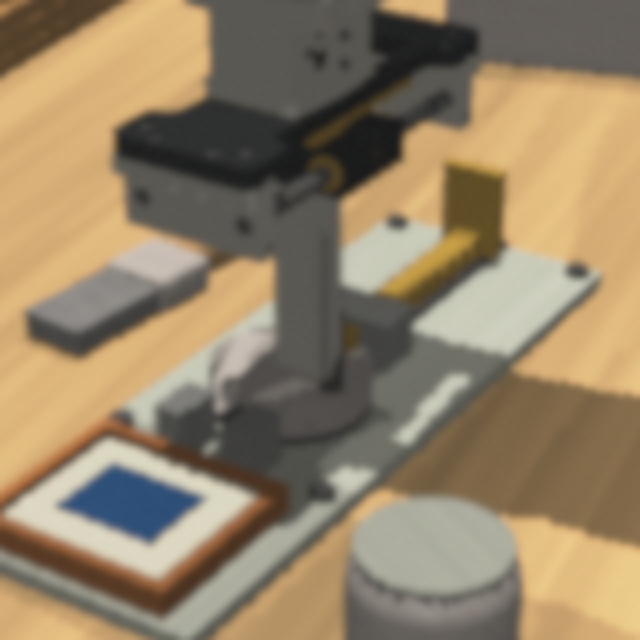

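```bash
cat > pk.py <<'E'
import sys
from h import *
import json
m=json.load(open('scene0.json'))
def tb(w):
    c,n=np.cos(Q[2]),np.sin(Q[2]); return np.array([[c,n],[-n,c]])@(np.array(w)[:2]-np.array(Q[:2]))*1000
x,y=float(sys.argv[1]),float(sys.argv[2]);z=float(sys.argv[3])
b=tb(atz(m,140+x/4-.4,140+y/4-.4,z)); print(b,np.arctan2(b[1],b[0])%6.283)
E
python3 pk.py 595 247 .07; python3 pk.py 467 388 .036;python3 pk.py 125 335 .065
```

```text
[-31.65035551   8.23466604] 2.8870596531605295
[  9.57003831 -43.85979822] 4.927032736678557
[   0.92106209 -170.7451159 ] 4.71759798944258
```

Request:
apply_moves([
  {"jaw": 255,"dx": 0,"dy": 0,"dz": 0.3,"rx": 0,"ry": 0,"rz": 0},
  {"jaw": 255,"dx": 0,"dy": 0,"dz": 0.3,"rx": 0,"ry": 0,"rz": 0},
  {"jaw": 255,"dx": 0,"dy": 0,"dz": 0,"rx": 0,"ry": 0,"rz": 0},
  {"jaw": 255,"dx": 0,"dy": 0,"dz": 0,"rx": 0,"ry": 0,"rz": 0},
])

```text
time: 3.65
ee_pos: [0.5561, -0.0036, 0.0447]
orientation: [1.317, 1.135, -1.317]
contact_force: [-0.1, -1.1, -1.8]
width: 0.006
```

```bash
python3 -c "
from h import *
bnow()"; python3 look.py 4
```

```text
base now [-27.5  19.8] 0.0447 F [-0.1 -1.1 -1.8]
```

View pics/scene4.png

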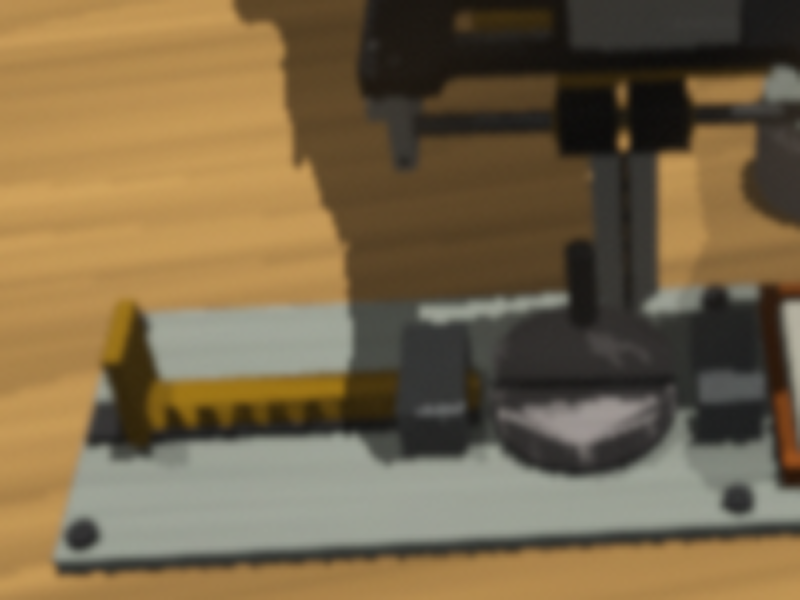

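```bash
python3 pk.py 580 247 .07
python3 -c "
from h import *
bgo(-27.5,35,.2)"
```

```text
[-32.01403365   2.29162648] 3.0701326054000595
t 3.75 p [ 0.5559 -0.0034  0.0444] w 0.001 F [-1.  -0.3 -0.9]
[[ 0.     0.989 -0.147]
 [-0.    -0.147 -0.989]
 [-1.     0.     0.   ]]
tool cm [-15.56   0.02  -1.5 ]
```

Request:
apply_moves([
  {"jaw": 255,"dx": 0,"dy": 0,"dz": -0.8,"rx": 0,"ry": 0,"rz": 0},
  {"jaw": 255,"dx": -2,"dy": 0,"dz": -0.7,"rx": 0,"ry": 0,"rz": 0},
  {"jaw": 255,"dx": -4,"dy": 0,"dz": 0,"rx": 0,"ry": 0,"rz": 0},
  {"jaw": 255,"dx": -4,"dy": 0,"dz": 0,"rx": 0,"ry": 0,"rz": 0},
  {"jaw": 255,"dx": -3,"dy": 1,"dz": 2.5,"rx": 0,"ry": 0,"rz": 0},
])

```text
time: 4.17
ee_pos: [0.5643, -0.0114, 0.1776]
orientation: [1.315, 1.137, -1.313]
contact_force: [0.7, -0.1, -0.5]
width: 0.005
```

Request:
apply_moves([
  {"jaw": 255,"dx": -2,"dy": 0.6,"dz": 3,"rx": 0,"ry": 0,"rz": 0},
  {"jaw": 255,"dx": 0,"dy": 0.6,"dz": 3,"rx": 0,"ry": 0,"rz": 0},
  {"jaw": 255,"dx": 0,"dy": 0,"dz": 0,"rx": 0,"ry": 0,"rz": 0},
  {"jaw": 255,"dx": 0,"dy": 0,"dz": 0,"rx": 0,"ry": 0,"rz": 0},
])

```text
time: 4.5
ee_pos: [0.5674, -0.0763, 0.1943]
orientation: [1.318, 1.135, -1.318]
contact_force: [-0.1, 0.2, 0.1]
width: 0.007
```

```bash
python3 -c "
from h import *
import json
bgo(0,-208,.035)
m=model('wrist'); p,d=cams.get_image('wrist')
cv2.imwrite('pics/wrist5.png',p[:,:,::-1]);json.dump({k:(np.array(v).tolist()) for k,v in m.items()},open('wrist5.json','w'))
cv2.imwrite('pics/wrist5z.png',cv2.resize(p[100:250,200:460,::-1],None,fx=3,fy=3,interpolation=cv2.INTER_CUBIC))
"
```

```text
t 4.5 p [ 0.5674 -0.0763  0.1943] w 0.007 F [-0.1  0.2  0.1]
[[-0.     0.989 -0.149]
 [ 0.    -0.149 -0.989]
 [-1.    -0.     0.   ]]
tool cm [15.93  0.63 15.75]
```

View pics/wrist5z.png

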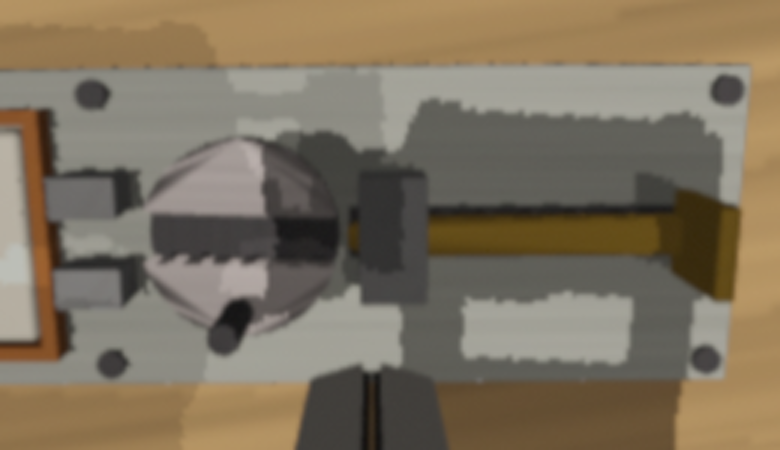

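The slot is parallel to the bar to about 0.02 rad (slot edge (152,215)-(335,218), plate edge level). Going behind the tab.

Request:
apply_moves([
  {"jaw": 255,"dx": 0,"dy": 0.3,"dz": 3.9,"rx": 0,"ry": 0,"rz": 0},
  {"jaw": 255,"dx": 0,"dy": 0.3,"dz": 3.9,"rx": 0,"ry": 0,"rz": 0},
  {"jaw": 255,"dx": 0.5,"dy": 0,"dz": 3.9,"rx": 0,"ry": 0,"rz": 0},
  {"jaw": 255,"dx": 0.5,"dy": 0,"dz": 3.9,"rx": 0,"ry": 0,"rz": 0},
  {"jaw": 255,"dx": 3,"dy": 0,"dz": 0.2,"rx": 0,"ry": 0,"rz": 0},
])

```text
time: 4.97
ee_pos: [0.5509, -0.2375, 0.1576]
orientation: [1.319, 1.128, -1.316]
contact_force: [0.4, -0.2, 0.5]
width: 0.007
```

Request:
apply_moves([
  {"jaw": 255,"dx": 4,"dy": 0,"dz": 0,"rx": 0,"ry": 0,"rz": 0},
  {"jaw": 255,"dx": 4,"dy": 0,"dz": 0,"rx": 0,"ry": 0,"rz": 0},
  {"jaw": 255,"dx": 2.8,"dy": 0,"dz": 0,"rx": 0,"ry": 0,"rz": 0},
  {"jaw": 255,"dx": 1.0,"dy": 0,"dz": 0,"rx": 0,"ry": 0,"rz": 0},
  {"jaw": 255,"dx": 0,"dy": 0,"dz": 0,"rx": 0,"ry": 0,"rz": 0},
])

```text
time: 5.38
ee_pos: [0.5493, -0.2311, 0.0341]
orientation: [1.315, 1.141, -1.318]
contact_force: [-1.0, -1.2, 0.4]
width: 0.007
```

```bash
python3 -c "
from h import *
bnow();bgo(0,-192,.035)"; python3 look.py 6
```

```text
base now [  -1.1 -206.3] 0.0341 F [-1.  -1.2  0.4]
t 5.38 p [ 0.5493 -0.2311  0.0341] w 0.007 F [-1.  -1.2  0.4]
[[-0.004  0.989 -0.145]
 [ 0.002 -0.145 -0.989]
 [-1.    -0.004 -0.001]]
tool cm [-0.09  0.11 -1.43]
```

View pics/scene6.png

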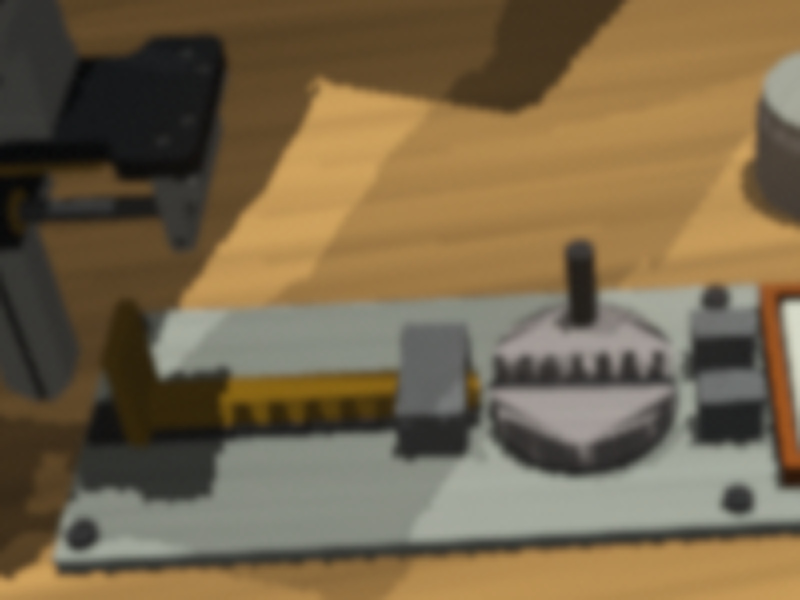

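Request:
apply_moves([
  {"jaw": 255,"dx": 0,"dy": 0.1,"dz": -0.8,"rx": 0,"ry": 0,"rz": 0},
  {"jaw": 255,"dx": 0,"dy": 0,"dz": -0.8,"rx": 0,"ry": 0,"rz": 0},
  {"jaw": 255,"dx": 0,"dy": 0,"dz": -0.6,"rx": 0,"ry": 0,"rz": 0},
  {"jaw": 255,"dx": 0,"dy": 0,"dz": -0.6,"rx": 0,"ry": 0,"rz": 0},
  {"jaw": 255,"dx": 0,"dy": 0,"dz": -0.6,"rx": 0,"ry": 0,"rz": 0},
])

```text
time: 5.9
ee_pos: [0.5566, -0.1988, 0.0372]
orientation: [1.317, 1.135, -1.316]
contact_force: [0.8, -2.8, 1.9]
width: 0.006
```

Request:
apply_moves([
  {"jaw": 255,"dx": 0,"dy": 0,"dz": -0.6,"rx": 0,"ry": 0,"rz": 0},
  {"jaw": 255,"dx": 0,"dy": 0,"dz": -0.6,"rx": 0,"ry": 0,"rz": 0},
  {"jaw": 255,"dx": 0,"dy": 0,"dz": -0.6,"rx": 0,"ry": 0,"rz": 0},
])

```text
time: 6.15
ee_pos: [0.5588, -0.1809, 0.0365]
orientation: [1.317, 1.136, -1.317]
contact_force: [0.4, -2.7, 1.0]
width: 0.004
```

```bash
python3 -c "
from h import *
bnow()"; python3 look.py 7
```

```text
base now [   1.  -155.2] 0.0365 F [ 0.4 -2.7  1. ]
```

View pics/scene7.png

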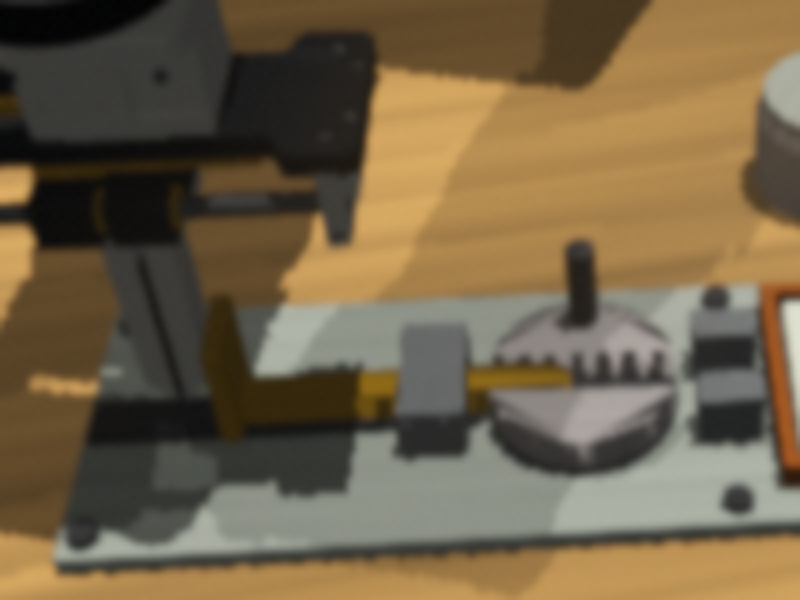

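Request:
apply_moves([
  {"jaw": 255,"dx": 0,"dy": 0,"dz": -0.7,"rx": 0,"ry": 0,"rz": 0},
  {"jaw": 255,"dx": 0,"dy": 0,"dz": -0.7,"rx": 0,"ry": 0,"rz": 0},
  {"jaw": 255,"dx": 0,"dy": 0,"dz": -0.7,"rx": 0,"ry": 0,"rz": 0},
  {"jaw": 255,"dx": 0,"dy": 0,"dz": -0.7,"rx": 0,"ry": 0,"rz": 0},
  {"jaw": 255,"dx": 0,"dy": 0,"dz": -0.7,"rx": 0,"ry": 0,"rz": 0},
])

```text
time: 6.67
ee_pos: [0.5637, -0.146, 0.0363]
orientation: [1.316, 1.137, -1.317]
contact_force: [-2.4, -2.7, 1.3]
width: 0.006
```

Request:
apply_moves([
  {"jaw": 255,"dx": 0,"dy": 0,"dz": -0.7,"rx": 0,"ry": 0,"rz": 0},
  {"jaw": 255,"dx": 0,"dy": 0,"dz": -0.6,"rx": 0,"ry": 0,"rz": 0},
  {"jaw": 255,"dx": 0,"dy": 0,"dz": -0.4,"rx": 0,"ry": 0,"rz": 0},
])

```text
time: 6.92
ee_pos: [0.5664, -0.1291, 0.0363]
orientation: [1.316, 1.137, -1.317]
contact_force: [-2.5, -2.0, -0.6]
width: 0.004
```

```bash
python3 -c "
from h import *
bnow()"; python3 look.py 8
```

```text
base now [   1.  -102.8] 0.0363 F [-2.5 -2.  -0.6]
```

View pics/scene8.png

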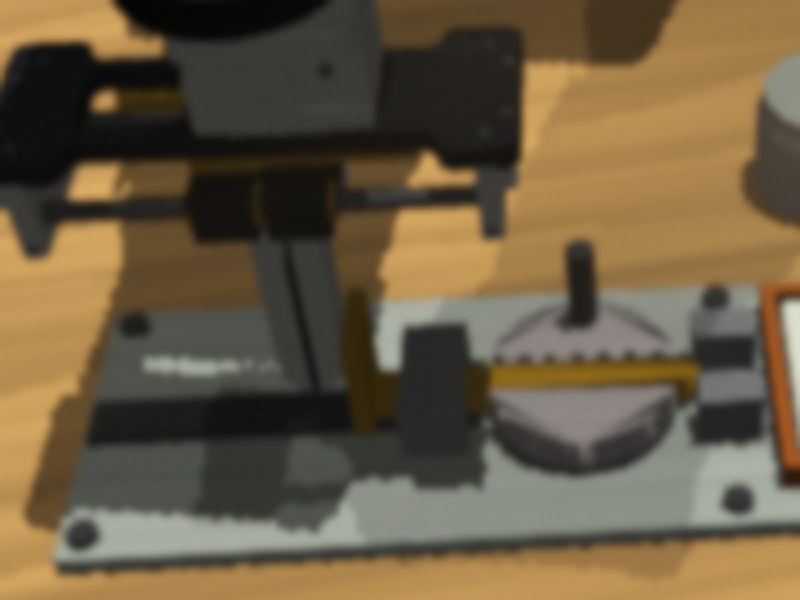

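Nose (690,380) is at the keeper, with about 10 mm to go. Advancing in small steps and watching force.

Request:
apply_moves([
  {"jaw": 255,"dx": 0,"dy": 0,"dz": -0.3,"rx": 0,"ry": 0,"rz": 0},
  {"jaw": 255,"dx": 0,"dy": 0,"dz": -0.3,"rx": 0,"ry": 0,"rz": 0},
  {"jaw": 255,"dx": 0,"dy": 0,"dz": -0.2,"rx": 0,"ry": 0,"rz": 0},
  {"jaw": 255,"dx": 0,"dy": 0,"dz": 0,"rx": 0,"ry": 0,"rz": 0},
])

```text
time: 7.35
ee_pos: [0.5677, -0.1218, 0.0365]
orientation: [1.317, 1.136, -1.316]
contact_force: [-0.6, -0.4, -0.0]
width: 0.006
```

Request:
apply_moves([
  {"jaw": 255,"dx": 0,"dy": 0,"dz": -0.1,"rx": 0,"ry": 0,"rz": 0},
  {"jaw": 255,"dx": 0,"dy": 0,"dz": 0,"rx": 0,"ry": 0,"rz": 0},
])

```text
time: 7.52
ee_pos: [0.5678, -0.1211, 0.0365]
orientation: [1.317, 1.136, -1.317]
contact_force: [0.4, -0.4, -0.2]
width: 0.008
```

Request:
apply_moves([
  {"jaw": 255,"dx": 0,"dy": 0,"dz": -0.1,"rx": 0,"ry": 0,"rz": 0},
  {"jaw": 255,"dx": 0,"dy": 0,"dz": 0,"rx": 0,"ry": 0,"rz": 0},
])

```text
time: 7.68
ee_pos: [0.5679, -0.1201, 0.0365]
orientation: [1.317, 1.136, -1.317]
contact_force: [0.1, -0.8, -0.0]
width: 0.007
```

```bash
python3 -c "
from h import *
bnow()"; python3 look.py 9
```

```text
base now [  1.2 -93.8] 0.0365 F [ 0.1 -0.8 -0. ]
```

View pics/scene9.png

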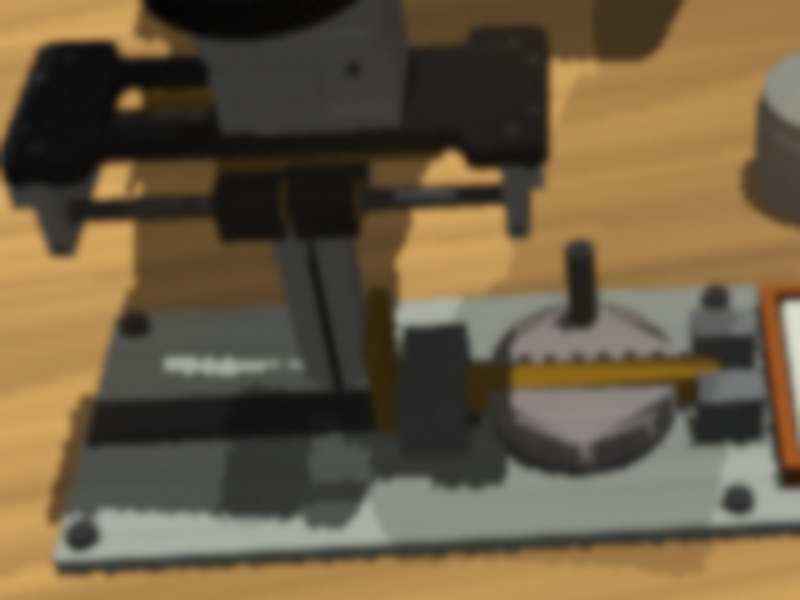

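Request:
apply_moves([
  {"jaw": 255,"dx": 0,"dy": 0,"dz": -0.1,"rx": 0,"ry": 0,"rz": 0},
  {"jaw": 255,"dx": 0,"dy": 0,"dz": 0,"rx": 0,"ry": 0,"rz": 0},
])

```text
time: 7.95
ee_pos: [0.568, -0.1191, 0.0365]
orientation: [1.317, 1.136, -1.317]
contact_force: [0.2, -1.7, 1.2]
width: 0.003
```

Request:
apply_moves([
  {"jaw": 255,"dx": 0,"dy": 0,"dz": -0.1,"rx": 0,"ry": 0,"rz": 0},
  {"jaw": 255,"dx": 0,"dy": 0,"dz": 0,"rx": 0,"ry": 0,"rz": 0},
])

```text
time: 8.12
ee_pos: [0.5682, -0.1184, 0.0365]
orientation: [1.316, 1.135, -1.317]
contact_force: [0.3, -4.9, 1.7]
width: 0.006
```

Request:
apply_moves([
  {"jaw": 255,"dx": 0,"dy": 0,"dz": -0.1,"rx": 0,"ry": 0,"rz": 0},
  {"jaw": 255,"dx": 0,"dy": 0,"dz": 0,"rx": 0,"ry": 0,"rz": 0},
])

```text
time: 8.28
ee_pos: [0.5682, -0.1183, 0.0366]
orientation: [1.315, 1.134, -1.318]
contact_force: [-1.7, -11.4, 1.6]
width: 0.005
```

The force rises to 11 N and the tool stalls at base y of about -92 mm, so the bar is on its stop. Backing off and lifting.

Request:
apply_moves([
  {"jaw": 255,"dx": 0,"dy": 0,"dz": 0.8,"rx": 0,"ry": 0,"rz": 0},
  {"jaw": 255,"dx": 0,"dy": 0,"dz": 1.5,"rx": 0,"ry": 0,"rz": 0},
  {"jaw": 255,"dx": -4,"dy": 0,"dz": 0,"rx": 0,"ry": 0,"rz": 0},
  {"jaw": 255,"dx": -4,"dy": 0,"dz": 0,"rx": 0,"ry": 0,"rz": 0},
  {"jaw": 255,"dx": -4,"dy": 0,"dz": 0,"rx": 0,"ry": 0,"rz": 0},
])

```text
time: 8.7
ee_pos: [0.5643, -0.1399, 0.1575]
orientation: [1.317, 1.138, -1.318]
contact_force: [1.7, -0.9, 0.1]
width: 0.007
```

Request:
apply_moves([
  {"jaw": 255,"dx": -4,"dy": 0,"dz": 0,"rx": 0,"ry": 0,"rz": 0},
  {"jaw": 255,"dx": 0,"dy": 0,"dz": 0,"rx": 0,"ry": 0,"rz": 0},
  {"jaw": 255,"dx": 0,"dy": 0,"dz": 0,"rx": 0,"ry": 0,"rz": 0},
])

```text
time: 8.95
ee_pos: [0.5656, -0.1401, 0.1985]
orientation: [1.318, 1.133, -1.314]
contact_force: [-0.6, 0.3, -0.6]
width: 0.008
```

```bash
python3 -c "
from h import *
bnow()
p,d=cams.get_image('wrist')
cv2.imwrite('pics/wrist10z.png',cv2.resize(p[80:250,130:400,::-1],None,fx=2.9,fy=2.9,interpolation=cv2.INTER_CUBIC))
"; python3 look.py 10
```

```text
base now [   1.7 -113.8] 0.1985 F [-0.6  0.3 -0.6]
```

View pics/wrist10z.png

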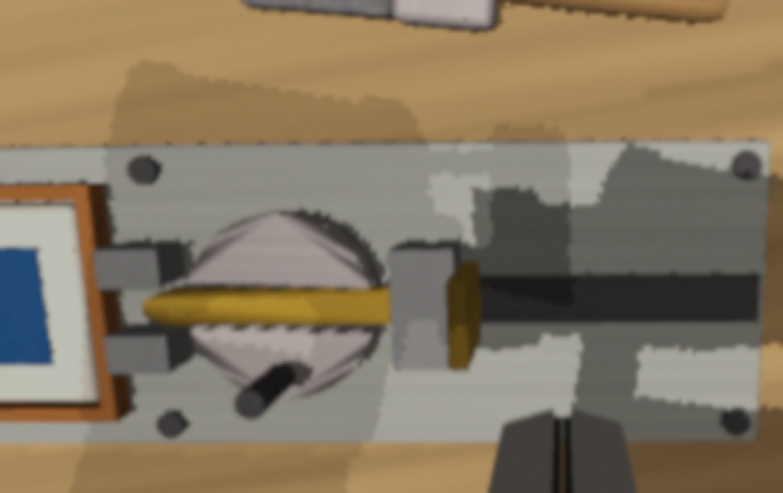

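View pics/scene10.png

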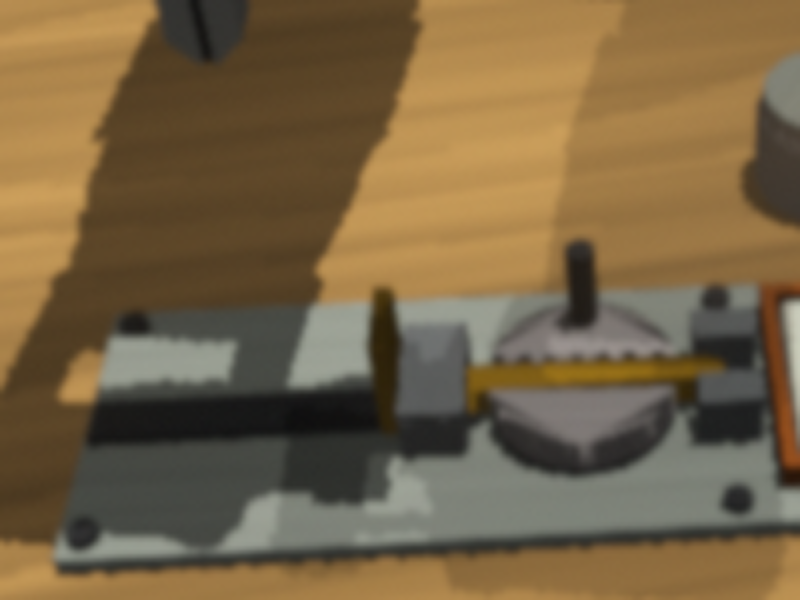

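```bash
python3 pk.py 383 325 .065; python3 pk.py 122 333 .065;  python3 pk.py 725 362 .028; python3 -c "
from h import *
hand_in()
bnow()"
```

```text
[  1.58858887 -73.50174827] 4.733813248775279
[  -0.21116702 -172.07901359] 4.710976522319198
[-5.29782614 58.65879423] 1.6608679274714675
the job is handed in; nothing more can be done
the job is handed in; nothing more can be done
```

The jig is locked. I turned the disc by its peg with the outside of the closed fingers until the slot lay along the bar, at the 3.14 end. Then I pushed the tab from behind until the bar stopped, backed the arm clear and handed in at about 9 s.

**Disc:** from the wrist camera the slot was parallel to the bar to within about 0.02 rad. The scene camera gave 3.07 rad for the peg angle, which still fits once its 2 mm offset from the wrist camera is allowed for. I did not re-measure the angle after the push, but the bar lies through the slot in the last pictures.

**Bar:** the tool stalled 92 mm short of the disc's axis, where I expected the stop, as the force rose to about 11 N. That was the highest force I read. The last pictures show the tab against the guide block and the nose in the keeper.

**Less exact check:** my last scene-camera readings put the nose at 58.7 mm and the middle of the tab at -73.5 mm. When fully home they should be about 57 mm and -76 mm, so they agree only to 2–3 mm.

**Bystanders:** the arm never went near the bottle, tin or brush, and nothing suggested they moved, but I did not measure their final positions.

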